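# Clear the cup and gather the loose caps in the caddy's lip corner

## Robot

A 6-joint arm with a two-finger parallel gripper is mounted at the origin on the work surface. World frame = base frame: x ahead of the robot, y to its left, z up, the work surface at z = 0. Lengths are in mm, angles in rad, forces in N, time in s.
With the tool pointing down it reaches from about 350 to 875 mm from the base axis. Payload 4.2 kg.
Tool frame: the origin (TCP) lies at the very end of the fingers, on their centre line; the grasp point (between the pads) lies 19 mm behind it (arm.pinch_z is the distance from the TCP to the grasp point, in mm); x points along the fingers, y is the direction in which the jaws open and shut, and the axes are right-handed (so a half turn about x gives the same grasp; the last joint's range is limited). The gripper opens to 85 mm and grips with 20 to 120 N. Pads are 22 mm wide; open, the fingers measure 114 mm over their backs; the gripper's body (76 mm by 85 mm) begins 54 mm behind the grasp point. The pads swing forward as they close: fully open they stand 13 mm farther back than shut.
Start: joints at [1.573, 0.385, 0.008, 0, -1.194, -0.259], TCP at [158.71, 604.492, 231.312] pointing down, gripper open.
Joint ranges: [-3.14, 3.14], [-1.21, 2.06], [-1.07, 1.41], [-3.16, 2.05], [-2.99, -0.16], [-3.1, 3.1]. Speed limits (rad/s): [2.79, 2.79, 3.14, 3.14, 3.14, 3.14].

## Interface

Orientations are given as a unit quaternion [x, y, z, w].
In Python, from bench import arm gives the robot as it stands.
- The arm moves only by the tool drive_tool, never from a script. Its argument "motion" is a list of rows, each a list of 4 numbers: the shift along the tool's x, y, z in mm, then the turn about the tool's x in degrees. In form: [[dx, dy, dz, spin], ...]. A call has 1 to 10 rows; each row shifts and turns the commanded pose from where the row before left it, along the tool's axes as they then stand; what a row does not reach is not made up. A row lasts 1/12 s, in which the tool goes at most 41.7 mm and 7.16 degrees, less where a joint would pass 70% of its speed; a pose out of reach is approached as far as the arm can. A call with a gripper value outside its range is refused whole. "grip" is the finger opening in mm, from 0 to 85.4, set as the call begins (left out, the last holds). The fingers move at their own pace and stop on an object; the grip force is fixed at half the most. Time passes only in rows, so rows that do not move let the fingers close. It gives the time, the measured TCP pose, the force and the opening at its end, in the units of the state.
- arm.read_state(): the state, without advancing time (a new reading comes with each control period).
- arm.get_image(name): name is "side" or "top" or "wrist"; returns the picture (480x640x3 uint8, red, green, blue); there is no depth.
- arm.calibration(name): a dict with "K" (3x3 intrinsics, pixels), "distortion" ([k1, k2, p1, p2, k3] as OpenCV has them; the pictures are not rectified), "eye" and "attitude" of the camera in the world; the wrist camera has in their place "T_tool_cam" (4x4, takes a point from camera to tool coordinates, whose origin is the TCP and whose axes are the tool frame's). Camera axes: x right, y up, looking along -z (the intrinsics and any distortion apply to the point x, -y, -z); pixel columns grow to the right and rows downward; lengths in mm; the calibration is good to about 2 mm. A picture is of the moment at which its call begins: read the wrist's pose just before it. calibration takes no time and is no camera call.
- arm.job_done(): hands the job in, once; it reports no verdict.
The state is a dict: "clock": time; "joints": joint angles; "joint_vel": joint speeds; "joint_efforts": joint torques, N m; "position": TCP position; "ee_rot": TCP orientation; "contact_force": force on the tool from outside, world axes, zero at the start; "wrist_torque": the same for the moment, N m; "gripper_width": finger opening in mm.
Only numpy, scipy, OpenCV 4.12 (cv2) and the standard library are available. Lean on these libraries where they do the work, as an engineer would, in place of code of your own. Each camera call takes 0.05 s, during which the arm holds its last target. There are 200 camera calls.

## Task

Take the sample cup out of the grey caddy and nest it fully and upright in the matching cup that stands on the bench, and let go of it. Then pick the caddy up by its handle, clear of the bench, and tilt it so that all three loose caps slide together into the corner with the pouring lip, without spilling any. Finish still holding the caddy still, tilted and clear of the bench with the caps in that corner; leave the other things on the bench where they are.

Things in the scene. Friction and masses are not known exactly. Their poses are not given: they have to be found in the camera images.
- caddy: open light grey plastic caddy, outside 220 mm (own x) x 150 mm (own y), walls 45 mm high, walls and floor 4 mm thick, 0.26 to 0.42 kg, loose; origin at the centre of its underside, z up. A rigid arch handle spans its middle along own y. A flared pouring lip sticks out about 15 mm at the rim of one corner only (+x, +y). May stand turned any way round, left or right on the bench
- handle (a point): centre of the caddy's handle crossbar, 103 mm above its underside, axes as the caddy's: a flat-sided bar along own y, 14 mm thick (own x), 24 mm tall, from 91 to 115 mm above the underside, free over 150 mm between posts that rise from the middle of the long walls
- lip_corner (a point): inside corner of the caddy under the pouring lip, where floor and both walls meet: at (106, 71, 4) mm in the caddy's frame
- caddy_cup: white tapered plastic sample cup, open at the top, 40 mm wide at the foot, 58 mm at the rim, 75 mm high, wall 2.5 mm, 30 to 55 g; stands upright inside the caddy in the half without the lip (own -x); origin at the centre of its underside, z up
- bench_cup: the same cup again, empty, standing upright on the bench on the other side from the caddy; origin at the centre of its underside, z up. Nested in it, the other cup wedges gently with its underside about 36 mm above this one's.
- cap1: black screw cap lying flat and loose on the caddy's floor, 26 mm wide, 14 mm high, 12 g; origin at the centre of its underside. Slippery: it begins to slide on the caddy's floor at a tilt of 9 to 14 degrees, and at 30 to 35 degrees towards a corner it slides along the walls all the way into it
- cap2: black screw cap lying flat and loose on the caddy's floor, 26 mm wide, 14 mm high, 12 g; origin at the centre of its underside. Slippery: it begins to slide on the caddy's floor at a tilt of 9 to 14 degrees, and at 30 to 35 degrees towards a corner it slides along the walls all the way into it
- cap3: black screw cap lying flat and loose on the caddy's floor, 26 mm wide, 14 mm high, 12 g; origin at the centre of its underside. Slippery: it begins to slide on the caddy's floor at a tilt of 9 to 14 degrees, and at 30 to 35 degrees towards a corner it slides along the walls all the way into it
- dish: bystander, leave alone: low white ceramic dish, 58 mm wide, 20 mm high; origin at the centre of its underside
- beaker: bystander, leave alone: straight-sided clear glass beaker, 54 mm wide, 62 mm high (not one of the cups); origin at the centre of its underside
- reagent: bystander, leave alone: amber glass jar with black lid, 48 mm wide, 85 mm high; origin at the centre of its underside
- flask: bystander, leave alone: amber conical flask, 70 mm wide at the foot, 132 mm high; origin at the centre of its underside
- wash: bystander, leave alone: white bottle with blue cap, 64 mm wide, 160 mm high; origin at the centre of its underside

How it is judged (in metres and radians):
On the way, in this order (a step that is already met when the one before it is completed fails the run):
1. the caddy's cup is nested upright in the bench cup and released (horizontal distance between caddy_cup and bench_cup below 0.006 m and z of caddy_cup in the frame of bench_cup between 0.004 and 0.042 m and angle between caddy_cup's own z axis and vertical below 0.1 rad and angle between bench_cup's own z axis and vertical below 0.06 rad and height (world z) of bench_cup below 0.006 m and contact force between the fingers and caddy_cup below 0.3 N and contact force between the fingers and bench_cup below 0.3 N), for 0.2 s.
2. the caddy is held clear of the bench (height (world z) of lip_corner above 0.012 m and contact force between caddy and table below 0.1 N and contact force between the fingers and caddy above 1 N), for 0.2 s.
At the end, for the whole second after the job is handed in: Cup nested in the bench cup: axes within 6 mm, underside at most 42 mm above the other's, upright, released. Fingers hold the caddy at rest, lip corner over 12 mm above the bench, not touching it, tilted 14 to 57 degrees; all three caps rest inside it within 80 mm of the lip corner (all of step 1 and all of step 2 and angle between caddy's own z axis and vertical between 0.25 and 1 rad and linear speed of each of caddy, cap1, cap2, cap3 below 0.03 m/s and distance between each of cap1, cap2, cap3 and lip_corner below 0.08 m and z of each of cap1, cap2, cap3 in the frame of caddy below 0.035 m and x of each of cap1, cap2, cap3 in the frame of caddy below 0.108 m and y of each of cap1, cap2, cap3 in the frame of caddy below 0.073 m); the arm keeps its last pose, push and grip.
It fails at once if another thing on the bench is moved more than 30 mm (distance of any of dish, beaker, reagent, flask, wash from where it was at the start of the episode above 0.03 m).
It also fails if it takes over 64 s, if anything falls off the work surface, if the arm or the gripper's body presses on something with over 40 N, if the wrist force passes 120 N, or if a joint passes its speed limit or range.

## Working session

There is one attempt and no reset: what is moved stays moved. The work goes in short steps, Python scripts to look and compute and a tool call to move; the robot and the scene stay as the last step left them, time stands still between calls to the robot, and variables do not carry over. Pictures are saved under pics/ and viewed, about 8 in all and at most 12, crops included, and the job is handed in when it is done.

Besides the shell and the picture viewer there is one more tool, called after ">>>" by a JSON object that holds its "fn" and its "kwargs", one argument or row to a line. drive_tool: Moves the arm, as the interface text tells. Its arguments: {"type":"object","properties":{"motion":{"type":"array"},"grip":{"type":"number"}},"required":["motion"]}

```bash
ls; mkdir -p pics; python3 - <<'E'
from bench import arm
import cv2, numpy as np
print(arm.read_state()); 
for n in ("side","top","wrist"):
    print(n,arm.calibration(n))
a=arm.get_image("top");cv2.imwrite("pics/top0.png",a[...,::-1])
a=arm.get_image("side");cv2.imwrite("pics/side0.png",a[...,::-1])
E
```

```text
pics
{'clock': 0.0, 'joints': array([ 1.57261329e+00,  3.85561977e-01,  6.63392030e-03, -5.40567554e-04,
       -1.19398919e+00, -2.58585549e-01]), 'joint_vel': array([ 0.0016448 , -0.00066689,  0.00026616,  0.0003638 ,  0.00028142,
       -0.00013145]), 'joint_efforts': array([ 4.58130489e-04, -3.92289841e+01,  1.88402313e+01,  4.18617323e+00,
       -4.66822807e-03, -3.38527371e-06]), 'position': array([158.55324687, 603.95151656, 230.21530633]), 'ee_rot': array([-0.7011991 ,  0.09136868,  0.70135666,  0.08983553]), 'contact_force': array([ 0.00796858, -0.01419375, -0.4917497 ]), 'wrist_torque': array([ 0.04432915, -0.01555525, -0.00957986]), 'gripper_width': 85.04158262995264}
side {'K': array([[576.44970325,   0.        , 311.80535149],
       [  0.        , 576.44970325, 238.15006654],
       [  0.        ,   0.        ,   1.        ]]), 'distortion': array([0.05181925, 0.        , 0.        , 0.        , 0.        ]), 'eye': array([ 258.75355722, -826.02720936, 1007.70839148]), 'attitude': array([ 0.37523605, -0.06791093, -0.14830169,  0.91246514])}
top {'K': array([[466.918175
[... 269 characters left out ...]
1260.93698367]), 'attitude': array([-0.02475654,  0.03451072,  0.71373618, -0.69912573])}
wrist {'K': array([[398.21049196,   0.        , 319.45190311],
       [  0.        , 398.21049196, 238.22443718],
       [  0.        ,   0.        ,   1.        ]]), 'distortion': array([-0.08452838,  0.        ,  0.        ,  0.        ,  0.        ]), 'T_tool_cam': array([[ 6.21530585e-04,  2.71233993e-01, -9.62513239e-01,
        -1.43176703e+02],
       [ 9.99999453e-01, -9.78140150e-04,  3.70099208e-04,
         2.00207527e-01],
       [-8.41089357e-04, -9.62512942e-01, -2.71234452e-01,
        -6.89454360e+01],
       [ 0.00000000e+00,  0.00000000e+00,  0.00000000e+00,
         1.00000000e+00]])}
```

View pics/top0.png

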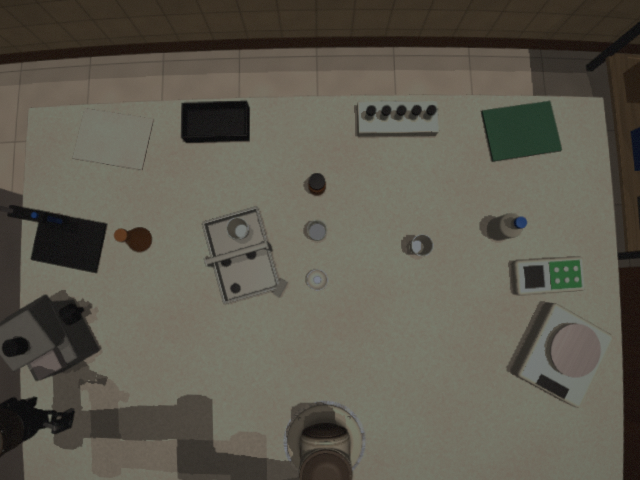

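View pics/side0.png

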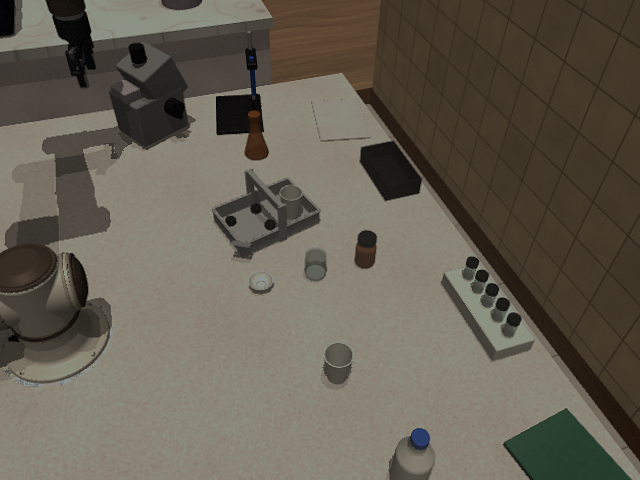

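Top view: the caddy is at about (241,255) with its lip at the lower right (279,290), and the caddy cup at (240,230). The bench cup is at (420,245), the dish at (316,279), the beaker at (316,231), the reagent jar at (317,184) and the wash bottle at (510,226). I'll enlarge the caddy and the cups for precise pixels.

```bash
cat > h.py <<'E'
import numpy as np, cv2
from scipy.spatial.transform import Rotation as R
from scipy.optimize import least_squares
from bench import arm
F=np.diag([1.,-1,-1])
def cam(name,st=None):
    c=arm.calibration(name)
    if name=="wrist":
        T=c["T_tool_cam"]; Rt=R.from_quat(st["ee_rot"]).as_matrix()
        return c, Rt@T[:3,:3], st["position"]+Rt@T[:3,3]
    return c, R.from_quat(c["attitude"]).as_matrix(), c["eye"]
def proj(cm,P):
    c,Rc,e=cm; A=F@Rc.T
    return cv2.projectPoints(np.atleast_2d(P).astype(float),cv2.Rodrigues(A)[0],-A@e,c["K"],c["distortion"])[0][:,0]
def ray(cm,uv,z):
    c,Rc,e=cm
    p=cv2.undistortPoints(np.float64([[uv]]),c["K"],c["distortion"])[0,0]
    d=Rc@F@np.array([p[0],p[1],1]); return e+d*(z-e[2])/d[2]
E
python3 - <<'E'
import cv2,numpy as np
t=cv2.imread("pics/top0.png");s=cv2.imread("pics/side0.png")
def c(im,x,y,w,h,k):
    o=cv2.resize(im[y:y+h,x:x+w],None,fx=k,fy=k,interpolation=cv2.INTER_CUBIC);o=cv2.convertScaleAbs(o,alpha=1.4)
    for i in range(0,w,10): cv2.line(o,(i*k,0),(i*k,8 if (x+i)%50 else 20),(0,0,255),1)
    for i in range(0,h,10): cv2.line(o,(0,i*k),(8 if (y+i)%50 else 20,i*k),(0,0,255),1)
    return o
C=np.zeros((600,800,3),np.uint8)
def put(o,x,y): C[y:y+o.shape[0],x:x+o.shape[1]]=o
put(c(t,200,200,90,110,4),0,0); put(c(s,210,165,110,95,4)[:, :436],362,0)
put(c(t,400,225,40,40,4),0,442-2); put(c(s,320,340,40,50,3),200,445); put(c(s,240,240,140,50,3)[:,:420],362,445)
cv2.imwrite("pics/crop1.png",C)
E
```

```text
(no output)
```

View pics/crop1.png

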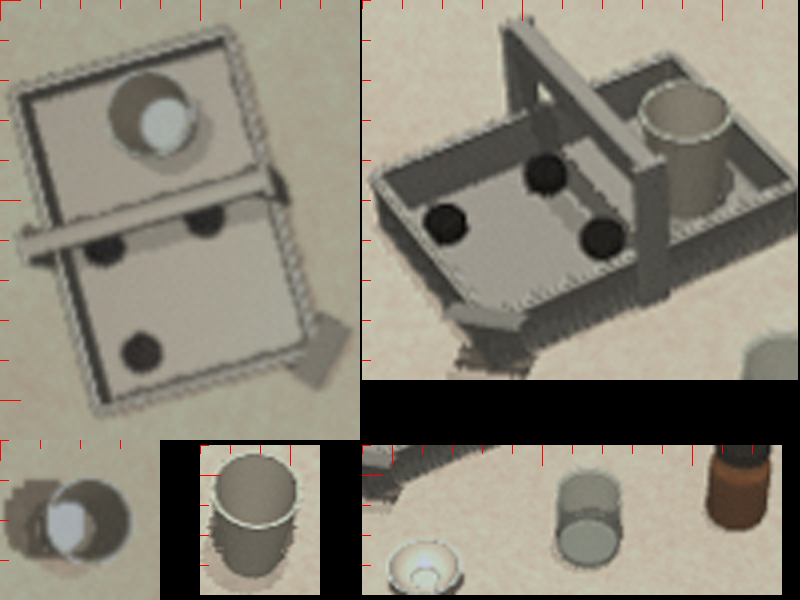

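Crop: the rim corners, cup rims and handle show clearly in both views. All three caps are in the lip half of the caddy, and the cup is in the far half. Next I'll fit the poses.

```bash
cat > fit.py <<'E'
from h import *
T=cam("top");S=cam("side")
t=lambda x,y:(200+x/4,200+y/4)
s=lambda x,y:(210+(x-362)/4,165+y/4)
# caddy pts: own +x toward world -x
obs=[(T,(-110,-75,45),t(10,88)),(T,(-110,75,45),t(228,27)),(T,(110,-75,45),t(97,410)),
     (S,(110,-75,45),s(370,180)),(S,(-110,-75,45),s(675,53)),(S,(-110,75,45),s(800,183))]
def f(p):
    M=R.from_euler('z',p[2]).as_matrix();r=[]
    for cm,q,uv in obs: r.append(proj(cm,M@np.array(q)+[p[0],p[1],0])[0]-uv)
    return np.concatenate(r)
best=least_squares(f,[450,200,3.3]); print("caddy",best.x,np.degrees(best.x[2]),best.fun.round(1))
p=best.x;M=R.from_euler('z',p[2]).as_matrix()
w=lambda q:M@np.array(q)+[p[0],p[1],0]
print("handle",w((0,0,103)),"bar ends top px",[proj(c,w(q))[0].round(1) for c in(T,S) for q in((0,-75,115),(0,75,115))])
for n,uvT,uvS,z in(("ccup",t(152,115),s(685,112),79),("bcup",(422.4,245),(338.3,355),75)):
    print(n,ray(T,uvT,z)[:2],ray(S,uvS,z)[:2])
for n,uv,z in(("dish",(316,279),20),("beaker",(316,229.5),62),("reag",(317,182),85),("wash",(520,222),160)): print(n,ray(T,uv,z)[:2])
for q in((104,240),(204,217),(142,352)): c=ray(T,t(*q),18); print("cap",c[:2],M.T@(c-[p[0],p[1],0]))
E
python3 fit.py
```

```text
caddy [502.50273488 204.95182202   3.40307105] 194.9816086148947 [ 0.2  0.2  0.4 -0.4  0.3  0.5  0.1 -1.1 -0.5 -0.1  0.5 -0.2]
handle [502.50273488 204.95182202 103.        ] bar ends top px [array([207.2, 261.2]), array([265.6, 244.4]), array([249.3, 171.4]), array([281.3, 205.7])]
ccup [566.0721443  206.62447521] [567.91416484 208.74280296]
bcup [ 515.27273537 -264.34556621] [ 515.40944139 -263.35003808]
dish [434.66644038  10.50105013]
beaker [561.96541197   7.80863294]
reag [681.65969343   2.82408634]
wash [ 560.32159444 -489.22795865]
cap [489.86846967 249.68099058] [  0.64192037 -46.47484391  18.        ]
cap [503.93459099 182.55562112] [ 4.40643335 22.00507604 18.        ]
cap [414.96106585 224.79915128] [ 79.43531463 -41.8030033   18.        ]
```

```bash
cat > go.py <<'E'
import sys
from h import *
st=arm.read_state();M=R.from_quat(st["ee_rot"]).as_matrix()
print("clk",st["clock"],"pos",st["position"].round(1),"toolx",M[:,0].round(3),"y",M[:,1].round(3),"z",M[:,2].round(3),"w",round(st["gripper_width"],1),"F",st["contact_force"].round(1),"tq",st["wrist_torque"].round(2),"q",st["joints"].round(2))
if len(sys.argv)>3:
    tgt=np.array([float(a) for a in sys.argv[1:4]]); print("tool shift",(M.T@(tgt-st["position"])).round(1))
if len(sys.argv)>4:
    yd=np.radians(float(sys.argv[4])); d=np.array([np.cos(yd),np.sin(yd),0])
    a=np.degrees(np.arctan2(M[:,2]@d,M[:,1]@d)); a=(a+90)%180-90; print("spin",a.round(1))
    M2=M@R.from_euler('x',a,degrees=True).as_matrix(); 
    if len(sys.argv)>3: print("shift after spin",(M2.T@(tgt-st["position"])).round(1))
E
python3 go.py 567 207.5 190 -75
```

```text
clk 0.1 pos [158.6 604.  230.3] toolx [-0.    -0.002 -1.   ] y [-0.254 -0.967  0.002] z [-0.967  0.254 -0.   ] w 85.4 F [-0.4 -0.3  0.5] tq [ 0.04 -0.02 -0.02] q [ 1.57  0.39  0.01 -0.   -1.19 -0.26]
tool shift [  40.9  279.6 -495.8]
spin -29.7
shift after spin [  40.9  488.6 -291.9]
```

>>> {"fn": "drive_tool", "kwargs": {
  "motion": [
    [0,0,0,-6],
    [0,0,0,-6],
    [0,0,0,-6],
    [0,0,0,-6],
    [0,0,0,-5.7],
    [0,30,-18,0],
    [0,30,-18,0],
    [0,30,-18,0],
    [0,30,-18,0],
    [0,30,-18,0]
  ],
  "grip": 85
}}

```text
clock: 0.93
position: [285.1, 481.3, 230.8]
ee_rot: [-0.701, -0.092, 0.701, -0.093]
contact_force: [-0.4, -0.4, -0.3]
gripper_width: 85.2
```

>>> {"fn": "drive_tool", "kwargs": {
  "motion": [
    [0,30,-18,0],
    [0,30,-18,0],
    [0,30,-18,0],
    [0,30,-18,0],
    [0,30,-18,0],
    [0,30,-18,0],
    [0,30,-18,0],
    [0,30,-18,0],
    [0,30,-18,0],
    [0,30,-18,0]
  ]
}}

```text
clock: 1.77
position: [536.7, 238.1, 230.9]
ee_rot: [-0.701, -0.092, 0.701, -0.092]
contact_force: [0.9, 0.6, -0.1]
gripper_width: 84.9
```

```bash
python3 go.py 567 207.5 190 -75
```

```text
clk 1.7667 pos [536.7 238.1 230.9] toolx [-0.001 -0.    -1.   ] y [ 0.259 -0.966  0.   ] z [-0.966 -0.259  0.001] w 84.9 F [ 0.9  0.6 -0.1] tq [ 0.09 -0.03 -0.01] q [ 0.69  0.32 -0.09 -0.   -1.16  1.14]
tool shift [ 40.9  37.4 -21.4]
spin -0.0
shift after spin [ 40.9  37.4 -21.4]
```

>>> {"fn": "drive_tool", "kwargs": {
  "motion": [
    [15,19,-11,0],
    [15,19,-11,0],
    [10,0,0,0],
    [0,0,0,0],
    [0,0,0,0]
  ]
}}

```text
clock: 2.18
position: [566.5, 208.5, 190.5]
ee_rot: [-0.7, -0.092, 0.702, -0.093]
contact_force: [0.3, -0.3, 0.5]
gripper_width: 84.7
```

```bash
python3 - <<'E'
from h import *
st=arm.read_state();im=arm.get_image("wrist")
W=cam("wrist",st)
o=im[...,::-1].copy();cv2.imwrite("pics/w1raw.png",o)
# predicted cup rim + foot, handle
def circ(c,r): a=np.linspace(0,2*np.pi,40);return np.c_[c[0]+r*np.cos(a),c[1]+r*np.sin(a),0*a+c[2]]
for P,col in((circ((567,207.5,79),29),(0,0,255)),): cv2.polylines(o,[proj(W,P).astype(int)],True,col,1)
M=R.from_euler('z',3.403).as_matrix()
for x in(-7,7): cv2.polylines(o,[proj(W,[(M@[x,y,115])+[502.5,205,0] for y in(-75,75)]).astype(int)],False,(0,255,0),1)
cv2.imwrite("pics/w1.png",o)
E
python3 go.py 567 207.5 51 -75
```

```text
clk 2.2333 pos [566.8 209.1 191.6] toolx [ 0. -0. -1.] y [ 0.259 -0.966  0.   ] z [-0.966 -0.259 -0.   ] w 84.9 F [-0.6 -0.1  1.2] tq [-0.01 -0.03  0.01] q [ 0.62  0.38 -0.1   0.   -1.09  1.21]
tool shift [140.6   1.6   0.2]
spin 0.0
shift after spin [140.6   1.6   0.2]
```

View pics/w1.png

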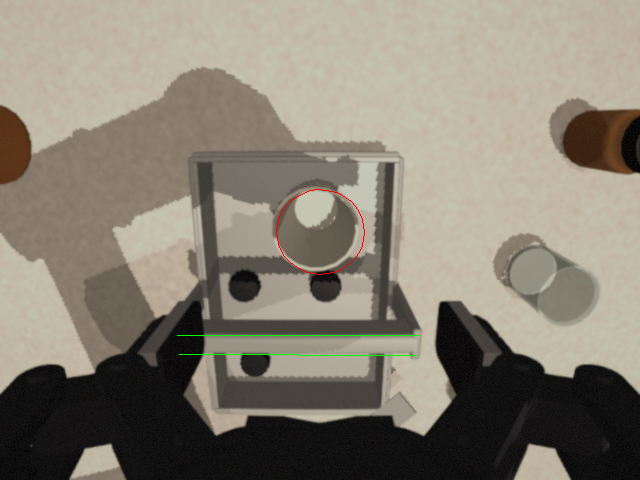

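Wrist view: the cup rim is at about (318,230) and my prediction (red) sits at (320,231), so they agree within about 1 mm. The handle prediction also matches. Descending to grasp the cup.

>>> {"fn": "drive_tool", "kwargs": {
  "motion": [
    [30,0.5,0,0],
    [30,0,0,0],
    [30,0,0,0],
    [25,0,0,0],
    [15,0,0,0],
    [9,0,0,0],
    [0,0,0,0],
    [0,0,0,0]
  ]
}}

```text
clock: 2.9
position: [567.6, 209.2, 53.4]
ee_rot: [0.702, 0.093, -0.7, 0.093]
contact_force: [0.5, -0.5, 0.7]
gripper_width: 84.8
```

>>> {"fn": "drive_tool", "kwargs": {
  "motion": [
    [0,0,0,0],
    [0,0,0,0],
    [0,0,0,0],
    [0,0,0,0],
    [0,0,0,0],
    [0,0,0,0]
  ],
  "grip": 45
}}

```text
clock: 3.4
position: [568.5, 209.1, 54.7]
ee_rot: [0.703, 0.093, -0.699, 0.092]
contact_force: [-0.7, 0.9, 5.3]
gripper_width: 55.3
```

>>> {"fn": "drive_tool", "kwargs": {
  "motion": [
    [0,0,0,0],
    [0,0,0,0],
    [-8,0,0,0],
    [-15,0,0,0],
    [-30,0,0,0],
    [-30,0,0,0],
    [-30,0,0,0],
    [-30,0,0,0],
    [0,0,0,0],
    [0,0,0,0]
  ]
}}

```text
clock: 4.23
position: [567.8, 208.5, 198.2]
ee_rot: [0.703, 0.093, -0.699, 0.091]
contact_force: [-0.9, -0.5, -1.4]
gripper_width: 55.1
```

```bash
python3 go.py 515.3 -264 200 -75
```

```text
clk 4.2333 pos [567.8 208.5 198.2] toolx [ 0.004  0.003 -1.   ] y [ 0.258 -0.966 -0.002] z [-0.966 -0.258 -0.005] w 55.1 F [-0.9 -0.5 -1.4] tq [-0.04  0.05 -0.01] q [ 0.62  0.37 -0.1  -0.   -1.1   1.21]
tool shift [ -3.5 442.9 172.8]
spin -0.0
shift after spin [ -3.5 442.8 173. ]
```

>>> {"fn": "drive_tool", "kwargs": {
  "motion": [
    [0,20,7,0],
    [0,34,13,0],
    [0,34,13,0],
    [0,34,13,0],
    [0,34,13,0],
    [0,34,13,0],
    [0,34,13,0],
    [0,34,13,0],
    [0,34,13,0],
    [0,34,13,0]
  ]
}}

```text
clock: 5.07
position: [530.0, -140.5, 194.1]
ee_rot: [-0.7, -0.092, 0.702, -0.092]
contact_force: [1.1, -0.2, 0.1]
gripper_width: 55.1
```

>>> {"fn": "drive_tool", "kwargs": {
  "motion": [
    [0,34,14,0],
    [0,34,14,0],
    [0,30,14,0],
    [0,18.9,6.8,0],
    [0,0,0,0],
    [0,0,0,0],
    [0,0,0,0],
    [0,0,0,0]
  ]
}}

```text
clock: 5.73
position: [514.5, -263.4, 194.8]
ee_rot: [-0.701, -0.093, 0.701, -0.092]
contact_force: [0.1, -0.9, 0.6]
gripper_width: 55.1
```

```bash
python3 go.py 515.3 -264 200 -75; python3 - <<'E'
from h import *
im=[arm.get_image(n)[...,::-1] for n in("side","top","wrist")]
for n,i in zip("stw",im): cv2.imwrite(f"pics/{n}2.png",i)
st=arm.read_state();W=cam("wrist",st)
C=np.zeros((600,800,3),np.uint8)
C[:480,:640]=im[2]
def circ(c,r): a=np.linspace(0,2*np.pi,60);return np.c_[c[0]+r*np.cos(a),c[1]+r*np.sin(a),0*a+c[2]]
cv2.polylines(C,[proj(W,circ((515.3,-264,75),29)).astype(int)],True,(0,0,255),1)
M=R.from_quat(st["ee_rot"]).as_matrix()
P=circ((0,0,0),29); P=st["position"]+np.c_[-24.5+0*P[:,0],P[:,0],P[:,1]]@M.T
cv2.polylines(C,[proj(W,P).astype(int)],True,(0,255,0),1)
C[300:600,640:800]=cv2.resize(im[0][290:390,310:363],(160,300))
C[0:200,640:800]=cv2.resize(im[1][215:275,395:443],(160,200))
cv2.imwrite("pics/c2.png",C)
E
```

```text
clk 5.7333 pos [ 514.5 -263.4  194.8] toolx [-0.001  0.001 -1.   ] y [ 0.26  -0.966 -0.001] z [-0.966 -0.26   0.001] w 55.1 F [ 0.1 -0.9  0.6] tq [0.03 0.01 0.  ] q [-0.19  0.33 -0.16 -0.   -1.07  2.03]
tool shift [-5.2  0.8 -0.6]
spin 0.0
shift after spin [-5.2  0.8 -0.6]
```

View pics/c2.png

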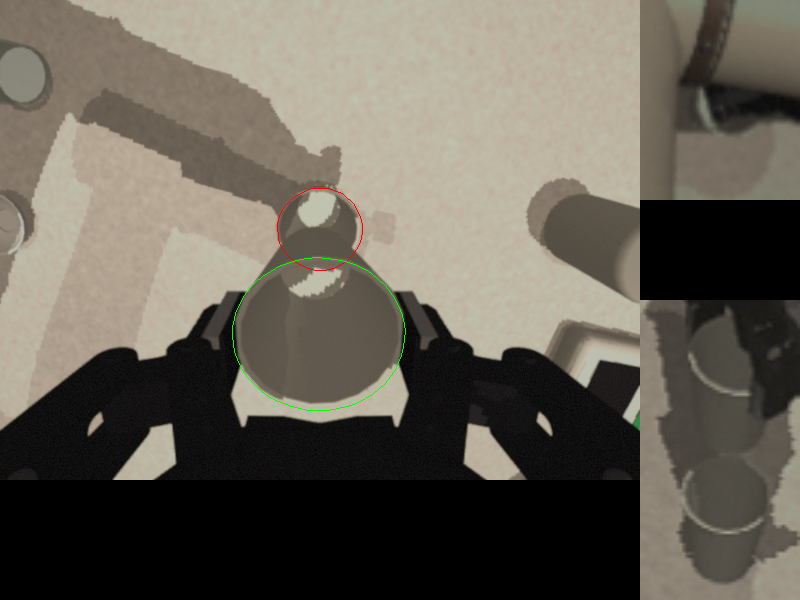

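Wrist view: the held cup is centred at about (320,330) and the bench cup at about (320,229). They line up within about 1 mm, so I'm lowering.

>>> {"fn": "drive_tool", "kwargs": {
  "motion": [
    [25,0.6,-0.5,0],
    [25,0,0,0],
    [25,0,0,0],
    [12,0,0,0],
    [6,0,0,0],
    [3,0,0,0],
    [0,0,0,0],
    [0,0,0,0]
  ]
}}

```text
clock: 6.55
position: [516.2, -264.9, 100.4]
ee_rot: [0.702, 0.092, -0.7, 0.093]
contact_force: [-0.1, 0.3, -0.2]
gripper_width: 54.6
```

>>> {"fn": "drive_tool", "kwargs": {
  "motion": [
    [2,0,0,0],
    [2,0,0,0],
    [2,0,0,0],
    [0,0,0,0]
  ]
}}

```text
clock: 6.88
position: [515.2, -264.8, 93.2]
ee_rot: [-0.701, -0.092, 0.701, -0.092]
contact_force: [-0.4, 0.7, -0.4]
gripper_width: 55.3
```

>>> {"fn": "drive_tool", "kwargs": {
  "motion": [
    [2,0,0,0],
    [1,0,0,0],
    [0,0,0,0]
  ]
}}

```text
clock: 7.13
position: [515.2, -264.8, 90.0]
ee_rot: [-0.701, -0.092, 0.701, -0.092]
contact_force: [-0.0, -0.8, -0.6]
gripper_width: 54.7
```

>>> {"fn": "drive_tool", "kwargs": {
  "motion": [
    [1.5,0,0,0],
    [1,0,0,0],
    [0,0,0,0]
  ]
}}

```text
clock: 7.38
position: [515.2, -264.8, 87.5]
ee_rot: [-0.701, -0.092, 0.701, -0.092]
contact_force: [0.5, -1.0, -0.5]
gripper_width: 55.1
```

```bash
python3 go.py
```

```text
clk 7.3833 pos [ 515.2 -264.8   87.5] toolx [-0.001  0.    -1.   ] y [ 0.258 -0.966 -0.   ] z [-0.966 -0.258  0.   ] w 55.1 F [ 0.5 -1.  -0.5] tq [0.05 0.02 0.  ] q [-0.2   0.45 -0.29 -0.   -0.83  2.03]
```

>>> {"fn": "drive_tool", "kwargs": {
  "motion": [
    [1.5,0,0,0],
    [1,0,0,0],
    [0,0,0,0]
  ]
}}

```text
clock: 7.63
position: [515.2, -264.8, 85.1]
ee_rot: [-0.701, -0.092, 0.701, -0.092]
contact_force: [-0.7, 0.2, -0.5]
gripper_width: 54.9
```

>>> {"fn": "drive_tool", "kwargs": {
  "motion": [
    [1,0,0,0],
    [1,0,0,0],
    [0,0,0,0]
  ]
}}

```text
clock: 7.88
position: [515.6, -264.9, 83.5]
ee_rot: [0.701, 0.092, -0.701, 0.092]
contact_force: [0.8, -0.5, 0.5]
gripper_width: 55.0
```

>>> {"fn": "drive_tool", "kwargs": {
  "motion": [
    [1,0,0,0],
    [0.5,0,0,0],
    [0,0,0,0]
  ]
}}

```text
clock: 8.13
position: [515.9, -265.0, 82.8]
ee_rot: [0.701, 0.092, -0.701, 0.093]
contact_force: [-0.0, 1.3, 4.3]
gripper_width: 54.8
```

>>> {"fn": "drive_tool", "kwargs": {
  "motion": [
    [1,0,0,0],
    [0.5,0,0,0],
    [0,0,0,0]
  ]
}}

```text
clock: 8.38
position: [516.3, -265.1, 82.3]
ee_rot: [0.702, 0.092, -0.7, 0.093]
contact_force: [-1.5, 2.4, 8.7]
gripper_width: 54.9
```

Firm seating contact of about 9 N. Releasing.

>>> {"fn": "drive_tool", "kwargs": {
  "motion": [
    [0,0,0,0],
    [0,0,0,0],
    [0,0,0,0],
    [0,0,0,0],
    [0,0,0,0],
    [0,0,0,0]
  ],
  "grip": 85
}}

```text
clock: 8.88
position: [515.2, -264.9, 80.0]
ee_rot: [-0.701, -0.092, 0.701, -0.092]
contact_force: [0.9, 0.4, -0.6]
gripper_width: 85.2
```

>>> {"fn": "drive_tool", "kwargs": {
  "motion": [
    [-8,0,0,0],
    [-20,0,0,0],
    [-30,0,0,0],
    [-30,0,0,0],
    [-30,0,0,0],
    [0,0,0,0]
  ]
}}

```text
clock: 9.38
position: [518.9, -266.4, 206.2]
ee_rot: [0.705, 0.09, -0.697, 0.095]
contact_force: [1.0, 0.5, 0.3]
gripper_width: 84.7
```

```bash
python3 go.py 502.5 205 200 -75; python3 - <<'E'
from h import *
im=[arm.get_image(n)[...,::-1] for n in("side","wrist")]
for n,i in zip("sw",im): cv2.imwrite(f"pics/{n}3.png",i)
C=np.zeros((480,800,3),np.uint8)
C[:,:640]=im[1]
C[:300,640:800]=cv2.resize(im[0][290:390,310:363],(160,300))
cv2.imwrite("pics/c3.png",C)
E
```

```text
clk 9.3833 pos [ 518.9 -266.4  206.2] toolx [ 0.013 -0.005 -1.   ] y [ 0.26  -0.966  0.009] z [-0.966 -0.26  -0.011] w 84.7 F [1.  0.5 0.3] tq [-0.04 -0.07 -0.02] q [-0.2   0.33 -0.15  0.   -1.08  2.03]
tool shift [   3.4 -459.5 -106.7]
spin 0.1
shift after spin [   3.4 -459.6 -106.1]
```

View pics/c3.png

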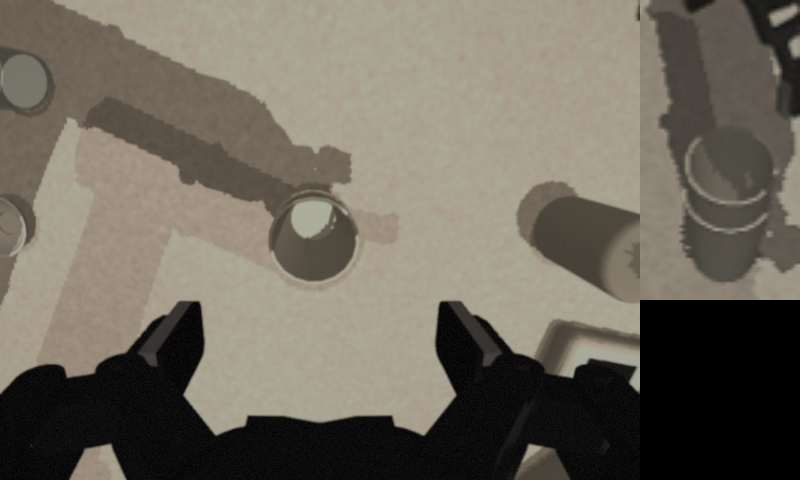

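The cup is nested upright: the side crop shows concentric rims about 15 px apart, and the wrist view shows both rims centred at about (314,240). Now to the caddy. This interface only offers spin about tool x, so I'll check in free air how the arm behaves past its reach.

>>> {"fn": "drive_tool", "kwargs": {
  "motion": [
    [-10,-36,-8,0],
    [-10,-38,-9,0],
    [-10,-38,-9,0],
    [-10,-38,-9,0],
    [-10,-38,-9,0],
    [0,-38,-9,0],
    [0,-38,-9,0],
    [0,-38,-9,0],
    [0,-38,-9,0],
    [0,-38,-9,0]
  ]
}}

```text
clock: 10.32
position: [502.3, 124.9, 247.2]
ee_rot: [-0.7, -0.092, 0.702, -0.092]
contact_force: [1.7, -0.6, 0.2]
gripper_width: 85.3
```

>>> {"fn": "drive_tool", "kwargs": {
  "motion": [
    [0,-40,-9,0],
    [0,-40,-9,0],
    [0,0,0,7],
    [0,0,0,7],
    [0,0,0,7],
    [0,0,0,7],
    [0,0,0,7],
    [0,0,0,7],
    [0,0,0,7],
    [0,0,0,7]
  ]
}}

```text
clock: 11.15
position: [499.5, 204.8, 246.7]
ee_rot: [-0.661, 0.251, 0.662, 0.249]
contact_force: [0.6, 0.1, 0.0]
gripper_width: 84.8
```

>>> {"fn": "drive_tool", "kwargs": {
  "motion": [
    [0,0,0,7],
    [0,0,0,7],
    [0,0,0,7],
    [0,0,0,7],
    [0,0,0,6],
    [0,0,0,0]
  ],
  "grip": 40
}}

```text
clock: 11.65
position: [499.6, 204.9, 246.9]
ee_rot: [-0.56, 0.432, 0.561, 0.43]
contact_force: [-0.1, 0.2, 0.1]
gripper_width: 40.0
```

```bash
python3 go.py 502.5 205 200 15
```

```text
clk 11.65 pos [499.6 204.9 246.9] toolx [-0.003 -0.002 -1.   ] y [-0.966 -0.257  0.003] z [-0.257  0.966 -0.001] w 40.0 F [-0.1  0.2  0.1] tq [-0.02 -0.03 -0.02] q [ 0.69  0.23 -0.17 -0.   -1.17 -0.43]
tool shift [46.9 -3.  -0.6]
spin -0.1
shift after spin [46.9 -3.  -0.6]
```

>>> {"fn": "drive_tool", "kwargs": {
  "motion": [
    [-5,-40,0,0],
    [-5,-40,0,0],
    [-5,-40,0,0],
    [-5,-40,0,0],
    [-5,-40,0,0],
    [0,-40,0,0],
    [0,-40,0,0],
    [0,-40,0,0],
    [0,-40,0,0],
    [0,-40,0,0]
  ]
}}

```text
clock: 12.48
position: [851.3, 299.9, 270.4]
ee_rot: [0.562, -0.429, -0.561, -0.43]
contact_force: [1.5, 0.8, 0.5]
gripper_width: 40.4
```

>>> {"fn": "drive_tool", "kwargs": {
  "motion": [
    [0,-40,0,0],
    [0,-40,0,0],
    [0,-40,0,0],
    [0,0,0,0]
  ]
}}

```text
clock: 12.82
position: [891.6, 304.8, 233.2]
ee_rot: [0.574, -0.414, -0.549, -0.446]
contact_force: [-0.5, 0.1, -1.3]
gripper_width: 39.8
```

```bash
python3 go.py
```

```text
clk 12.8167 pos [891.6 304.8 233.2] toolx [ 0.056  0.014 -0.998] y [-0.964 -0.26  -0.057] z [-0.261  0.965 -0.001] w 39.8 F [-0.5  0.1 -1.3] tq [-0.01  0.14  0.04] q [ 0.5   1.12  1.4   0.01 -1.8  -0.24]
```

>>> {"fn": "drive_tool", "kwargs": {
  "motion": [
    [0,-40,0,0],
    [0,-40,0,0],
    [0,-40,0,0],
    [0,-40,0,0],
    [0,-40,0,0],
    [0,-40,0,0],
    [0,0,0,0]
  ]
}}

```text
clock: 13.4
position: [952.9, 310.5, 204.6]
ee_rot: [0.604, -0.368, -0.512, -0.488]
contact_force: [0.6, -0.3, -0.6]
gripper_width: 39.8
```

```bash
python3 go.py
```

```text
clk 13.4 pos [952.9 310.5 204.6] toolx [ 0.205  0.056 -0.977] y [-0.944 -0.254 -0.212] z [-0.26   0.966  0.001] w 39.8 F [ 0.6 -0.3 -0.6] tq [-0.12  0.48  0.06] q [ 0.49  1.16  1.41  0.05 -1.61 -0.22]
```

>>> {"fn": "drive_tool", "kwargs": {
  "motion": [
    [0,40,0,0],
    [0,40,0,0],
    [0,40,0,0],
    [0,0,0,0]
  ]
}}

```text
clock: 13.73
position: [890.5, 295.8, 187.9]
ee_rot: [0.601, -0.375, -0.516, -0.481]
contact_force: [0.7, 0.7, -2.8]
gripper_width: 39.8
```

```bash
python3 go.py
```

```text
clk 13.7333 pos [890.5 295.8 187.9] toolx [ 0.186  0.047 -0.981] y [-0.948 -0.256 -0.192] z [-0.26   0.966 -0.003] w 39.8 F [ 0.7  0.7 -2.8] tq [-0.09  0.38  0.01] q [ 0.51  0.91  0.83  0.05 -1.3  -0.25]
```

Pushing past the reach limit tilts the tool outward, and the tilt stays (11.5° now). That gives me a way to tilt the caddy. For grasping I want the tool vertical again, so I'll push at the inner limit to undo it.

```bash
python3 go.py 370 155 270
```

```text
clk 13.7333 pos [890.5 295.8 187.9] toolx [ 0.186  0.047 -0.981] y [-0.948 -0.256 -0.192] z [-0.26   0.966 -0.003] w 39.8 F [ 0.7  0.7 -2.8] tq [-0.09  0.38  0.01] q [ 0.51  0.91  0.83  0.05 -1.3  -0.25]
tool shift [-183.8  513.5   -0.8]
```

>>> {"fn": "drive_tool", "kwargs": {
  "motion": [
    [-14,36,0,0],
    [-14,37,0,0],
    [-14,37,0,0],
    [-14,37,0,0],
    [-14,37,0,0],
    [-14,37,0,0],
    [-14,37,0,0],
    [-14,37,0,0],
    [-14,37,0,0],
    [-14,37,0,0]
  ]
}}

```text
clock: 14.57
position: [521.7, 197.9, 254.4]
ee_rot: [0.604, -0.367, -0.511, -0.489]
contact_force: [-0.5, 0.0, 1.7]
gripper_width: 39.8
```

>>> {"fn": "drive_tool", "kwargs": {
  "motion": [
    [-14,37,0,0],
    [-14,37,0,0],
    [-14,37,0,0],
    [-14,37,0,0],
    [0,0,0,0]
  ]
}}

```text
clock: 14.98
position: [367.8, 155.4, 278.2]
ee_rot: [0.604, -0.365, -0.512, -0.49]
contact_force: [-0.7, 0.5, 0.1]
gripper_width: 39.9
```

```bash
python3 go.py
```

```text
clk 14.9833 pos [367.8 155.4 278.2] toolx [ 0.209  0.061 -0.976] y [-0.942 -0.254 -0.218] z [-0.261  0.965  0.004] w 39.9 F [-0.7  0.5  0.1] tq [-0.1   0.37  0.01] q [ 0.91 -0.18 -0.59  0.15 -0.98 -0.72]
```

>>> {"fn": "drive_tool", "kwargs": {
  "motion": [
    [-6,30,0,0],
    [-6,30,0,0],
    [-6,30,0,0],
    [-6,30,0,0],
    [0,0,0,0]
  ]
}}

```text
clock: 15.4
position: [250.7, 126.1, 274.5]
ee_rot: [0.605, -0.361, -0.516, -0.488]
contact_force: [0.1, -0.1, 0.9]
gripper_width: 40.0
```

```bash
python3 go.py
```

```text
clk 15.4 pos [250.7 126.1 274.5] toolx [ 0.207  0.066 -0.976] y [-0.94  -0.263 -0.217] z [-0.271  0.963  0.008] w 40.0 F [ 0.1 -0.1  0.9] tq [-0.16  0.38  0.03] q [ 1.32 -0.48 -0.79  0.2  -1.16 -1.12]
```

```bash
python3 go.py 350 -80 275;  python3 - <<'E'
from h import *
M=R.from_quat(arm.read_state()["ee_rot"]).as_matrix()
print("down210",(M.T@[0,0,-205]).round(1),"in",(M.T@np.array([-1,-.27,0])).round(2))
E
```

```text
clk 15.4 pos [250.7 126.1 274.5] toolx [ 0.207  0.066 -0.976] y [-0.94  -0.263 -0.217] z [-0.271  0.963  0.008] w 40.0 F [ 0.1 -0.1  0.9] tq [-0.16  0.38  0.03] q [ 1.32 -0.48 -0.79  0.2  -1.16 -1.12]
tool shift [   6.4  -39.3 -225.2]
down210 [200.1  44.6  -1.6] in [-0.23  1.01  0.01]
```

>>> {"fn": "drive_tool", "kwargs": {
  "motion": [
    [1,-20,-20,0],
    [1,-20,-30,0],
    [1,0,-35,0],
    [1,0,-35,0],
    [1,0,-35,0],
    [1,0,-35,0],
    [0,0,-35,0],
    [0,0,0,0]
  ]
}}

```text
clock: 16.07
position: [348.8, -84.2, 276.8]
ee_rot: [0.601, -0.372, -0.508, -0.492]
contact_force: [-0.1, 0.6, 0.9]
gripper_width: 40.1
```

>>> {"fn": "drive_tool", "kwargs": {
  "motion": [
    [30,7,0,0],
    [30,7,0,0],
    [30,7,0,0],
    [30,7,0,0],
    [30,7,0,0],
    [25,5,0,0],
    [0,0,0,0]
  ]
}}

```text
clock: 16.65
position: [343.6, -78.2, 92.7]
ee_rot: [0.602, -0.371, -0.514, -0.486]
contact_force: [-0.8, -0.5, 0.1]
gripper_width: 39.8
```

```bash
python3 go.py
```

```text
clk 16.65 pos [343.6 -78.2  92.7] toolx [ 0.196  0.054 -0.979] y [-0.946 -0.252 -0.204] z [-0.258  0.966  0.002] w 39.8 F [-0.8 -0.5  0.1] tq [-0.12  0.55  0.01] q [ 0.24  0.01 -0.93 -0.01 -0.43  0.03]
```

>>> {"fn": "drive_tool", "kwargs": {
  "motion": [
    [-4,25,0,0],
    [-4,25,0,0],
    [-4,25,0,0],
    [0,0,0,0]
  ]
}}

```text
clock: 16.98
position: [269.2, -98.1, 91.9]
ee_rot: [0.603, -0.368, -0.512, -0.489]
contact_force: [-0.5, -1.2, 0.1]
gripper_width: 40.0
```

```bash
python3 go.py
```

```text
clk 16.9833 pos [269.2 -98.1  91.9] toolx [ 0.205  0.056 -0.977] y [-0.944 -0.251 -0.212] z [-0.257  0.966  0.002] w 40.0 F [-0.5 -1.2  0.1] tq [-0.09  0.49  0.02] q [ 0.23 -0.14 -1.06 -0.02 -0.44  0.04]
```

>>> {"fn": "drive_tool", "kwargs": {
  "motion": [
    [-3,20,0,0],
    [-3,20,0,0],
    [-3,20,0,0],
    [0,0,0,0]
  ]
}}

```text
clock: 17.32
position: [220.1, -121.3, 95.2]
ee_rot: [0.599, -0.364, -0.516, -0.492]
contact_force: [-0.7, -0.0, -0.7]
gripper_width: 40.0
```

```bash
python3 go.py
```

```text
clk 17.3167 pos [ 220.1 -121.3   95.2] toolx [ 0.202  0.071 -0.977] y [-0.944 -0.251 -0.214] z [-0.26   0.965  0.016] w 40.0 F [-0.7 -0.  -0.7] tq [-0.09  0.41  0.03] q [ 0.11 -0.22 -1.07 -0.1  -0.52  0.23]
```

The inner limit doesn't undo the tilt efficiently. The remaining ~12° leans in the jaw plane, toward the caddy's lip end, so it helps the job. I'll grasp with it and let the bar align with the pads as it lifts.

```bash
python3 go.py 450 190 240 15
```

```text
clk 17.3167 pos [ 220.1 -121.3   95.2] toolx [ 0.202  0.071 -0.977] y [-0.944 -0.251 -0.214] z [-0.26   0.965  0.016] w 40.0 F [-0.7 -0.  -0.7] tq [-0.09  0.41  0.03] q [ 0.11 -0.22 -1.07 -0.1  -0.52  0.23]
tool shift [ -72.8 -326.   243.1]
spin 0.1
shift after spin [ -72.8 -325.7  243.6]
```

>>> {"fn": "drive_tool", "kwargs": {
  "motion": [
    [-25,-25,0,0],
    [-35,-15,0,0],
    [-35,-15,0,0],
    [0,-30,20,0],
    [0,-30,25,0],
    [0,-30,25,0],
    [0,-30,25,0],
    [0,-30,25,0],
    [0,-30,25,0],
    [0,-30,25,0]
  ]
}}

```text
clock: 18.15
position: [409.3, 106.1, 248.1]
ee_rot: [0.6, -0.363, -0.517, -0.491]
contact_force: [0.3, -0.8, 1.1]
gripper_width: 39.9
```

>>> {"fn": "drive_tool", "kwargs": {
  "motion": [
    [5,-30,25,0],
    [5,-20,25,0],
    [5,-15,23,0],
    [0,0,0,0],
    [0,0,0,0]
  ]
}}

```text
clock: 18.57
position: [453.9, 192.9, 246.7]
ee_rot: [0.6, -0.364, -0.517, -0.49]
contact_force: [-0.2, -0.3, 0.0]
gripper_width: 40.1
```

```bash
python3 - <<'E'
from h import *
st=arm.read_state();im=arm.get_image("wrist")
W=cam("wrist",st);o=im[...,::-1].copy()
M=R.from_euler('z',3.403).as_matrix()
for x in(-7,7): cv2.polylines(o,[proj(W,[(M@[x,y,115])+[502.5,205,0] for y in(-75,75)]).astype(int)],False,(0,255,0),1)
cv2.polylines(o,[proj(W,[(M@[x,y,45])+[502.5,205,0] for x,y in((-110,-75),(-110,75),(110,75),(110,-75))]).astype(int)],True,(0,0,255),1)
cv2.imwrite("pics/w4.png",o)
E
python3 go.py 484 198.5 192 15
```

```text
clk 18.6167 pos [453.3 191.8 246.6] toolx [ 0.2    0.07  -0.977] y [-0.944 -0.253 -0.212] z [-0.262  0.965  0.016] w 40.0 F [-0.  -0.  -0.6] tq [-0.22  0.42 -0.01] q [ 0.79  0.04 -0.47  0.12 -0.88 -0.59]
tool shift [ 59.9 -19.1  -2.5]
spin 0.2
shift after spin [ 59.9 -19.1  -2.4]
```

View pics/w4.png

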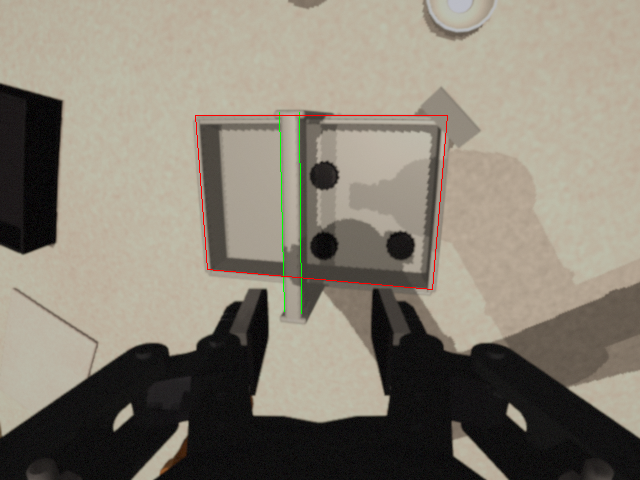

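The prediction overlays match the caddy: handle at column 291, rim corners within 1–2 px. Approaching the bar.

>>> {"fn": "drive_tool", "kwargs": {
  "motion": [
    [20,-9,-1.5,0],
    [20,-10,-1,0],
    [20,0,0,0],
    [20,0,0,0],
    [30,0,0,0],
    [30,0,0,0],
    [20,0,0,0],
    [8,0,0,0],
    [0,0,0,0],
    [0,0,0,0]
  ]
}}

```text
clock: 19.45
position: [505.9, 205.2, 86.6]
ee_rot: [0.599, -0.364, -0.516, -0.491]
contact_force: [0.0, 0.7, 0.2]
gripper_width: 39.7
```

```bash
python3 go.py 506.4 206.3 84.4 15
```

```text
clk 19.45 pos [505.9 205.2  86.6] toolx [ 0.201  0.071 -0.977] y [-0.944 -0.252 -0.213] z [-0.261  0.965  0.016] w 39.7 F [0.  0.7 0.2] tq [-0.09  0.37  0.01] q [ 0.72  0.32 -0.6   0.18 -0.45 -0.62]
tool shift [ 2.4 -0.3  0.9]
spin 0.1
shift after spin [ 2.4 -0.3  0.9]
```

>>> {"fn": "drive_tool", "kwargs": {
  "motion": [
    [2,0,0,0],
    [0,0,0,0],
    [0,0,0,0],
    [0,0,0,0],
    [0,0,0,0],
    [0,0,0,0]
  ],
  "grip": 5
}}

```text
clock: 19.95
position: [506.6, 206.1, 85.6]
ee_rot: [0.6, -0.364, -0.516, -0.491]
contact_force: [0.3, -0.2, 5.3]
gripper_width: 16.0
```

>>> {"fn": "drive_tool", "kwargs": {
  "motion": [
    [-4,-1,0,0],
    [-4,-1,0,0],
    [-4,-1,0,0],
    [-6,-1.2,0,0],
    [-6,-1.2,0,0],
    [-8,-1.6,0,0],
    [-8,-1.6,0,0],
    [-8,-1.6,0,0],
    [-8,-1.6,0,0],
    [0,0,0,0]
  ]
}}

```text
clock: 20.78
position: [506.9, 205.5, 143.1]
ee_rot: [0.6, -0.363, -0.516, -0.492]
contact_force: [0.0, -0.9, -3.6]
gripper_width: 13.0
```

```bash
python3 go.py; python3 - <<'E'
from h import *
im=[arm.get_image(n)[...,::-1] for n in("side","wrist")]
C=np.zeros((480,800,3),np.uint8); C[:360,:480]=cv2.resize(im[1],(480,360))
C[:320,480:800]=cv2.resize(im[0][110:270,180:340],(320,320))
cv2.imwrite("pics/c5.png",C)
E
```

```text
clk 20.7833 pos [506.9 205.5 143.1] toolx [ 0.203  0.073 -0.976] y [-0.943 -0.252 -0.215] z [-0.262  0.965  0.017] w 13.0 F [ 0.  -0.9 -3.6] tq [-0.21  0.56  0.02] q [ 0.72  0.24 -0.52  0.14 -0.61 -0.57]
```

View pics/c5.png

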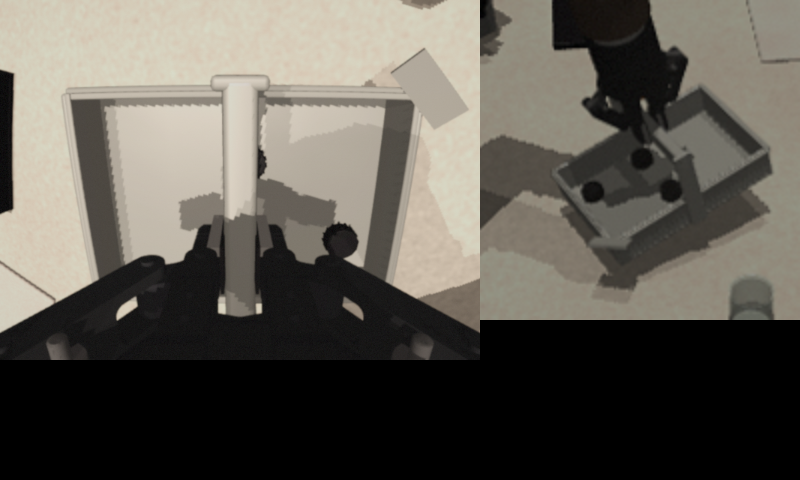

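The grip is flush (13 mm) and the caddy is clear and tilted about 12° toward its lip end, with the caps still inside. I'll raise it and spin so the lip corner is downhill.

>>> {"fn": "drive_tool", "kwargs": {
  "motion": [
    [-15,-3.3,0,0],
    [-28,-6,0,0],
    [-28,-6,0,0],
    [-28,-6,0,0],
    [-28,-6,0,0],
    [-28,-6,0,0],
    [-15,-3,0,0],
    [0,0,0,0]
  ]
}}

```text
clock: 21.55
position: [507.6, 202.7, 318.6]
ee_rot: [0.6, -0.362, -0.516, -0.493]
contact_force: [1.1, 0.4, -3.8]
gripper_width: 13.0
```

>>> {"fn": "drive_tool", "kwargs": {
  "motion": [
    [0,0,0,4],
    [0,0,0,5],
    [0,0,0,5],
    [0,0,0,5],
    [0,0,0,5],
    [0,0,0,5],
    [0,0,0,5],
    [0,0,0,4],
    [0,0,0,2],
    [0,0,0,0]
  ]
}}

```text
clock: 22.38
position: [505.1, 201.3, 311.6]
ee_rot: [-0.395, 0.522, 0.361, 0.665]
contact_force: [-0.4, 0.5, -3.7]
gripper_width: 12.9
```

```bash
python3 go.py 800 285 320; python3 - <<'E'
from h import *
M=R.from_quat(arm.read_state()["ee_rot"]).as_matrix()
print("out",(M.T@np.array([np.cos(.26),np.sin(.26),0])).round(3),"up",M[2].round(3))
E
```

```text
clk 22.3833 pos [505.1 201.3 311.6] toolx [ 0.196  0.068 -0.978] y [-0.892  0.428 -0.149] z [0.408 0.901 0.144] w 12.9 F [-0.4  0.5 -3.7] tq [-0.26  0.67  0.02] q [ 0.72  0.09 -0.23  0.09 -1.06 -1.19]
tool shift [  55.1 -228.4  197.1]
out [ 0.206 -0.752  0.626] up [-0.978 -0.149  0.144]
```

>>> {"fn": "drive_tool", "kwargs": {
  "motion": [
    [2,-10,8,0],
    [4,-18,15,0],
    [5,-24,21,0],
    [5,-26,22,0],
    [5,-26,22,0],
    [5,-26,22,0],
    [5,-26,22,0],
    [5,-26,22,0],
    [5,-26,22,0],
    [5,-26,22,0]
  ]
}}

```text
clock: 23.22
position: [805.5, 283.8, 331.1]
ee_rot: [-0.395, 0.521, 0.362, 0.665]
contact_force: [0.9, 1.2, -1.9]
gripper_width: 12.7
```

>>> {"fn": "drive_tool", "kwargs": {
  "motion": [
    [0,-30,25,0],
    [0,-30,25,0],
    [0,-30,25,0],
    [0,-30,25,0],
    [0,0,0,0]
  ]
}}

```text
clock: 23.63
position: [895.0, 307.2, 325.3]
ee_rot: [-0.397, 0.523, 0.361, 0.663]
contact_force: [1.6, 1.7, -12.5]
gripper_width: 13.5
```

```bash
cat > o.py <<'E'
from h import *
M=R.from_quat(arm.read_state()["ee_rot"]).as_matrix()
print("tilt",np.degrees(np.arccos(-M[2,0])).round(1),"own x,y slope z",M[2,1].round(3),-M[2,2].round(3),"az",np.degrees(np.arctan2(M[1,0],M[0,0])).round(1))
print("out",(M.T@np.array([np.cos(.26),np.sin(.26),0])).round(3),"up",M[2].round(3))
E
python3 go.py; python3 o.py
```

```text
clk 23.6333 pos [895.  307.2 325.3] toolx [ 0.193  0.063 -0.979] y [-0.893  0.425 -0.148] z [0.407 0.903 0.138] w 13.5 F [  1.6   1.7 -12.5] tq [-0.04  0.89  0.05] q [ 0.51  1.02  1.39  0.04 -1.74 -0.94]
tilt 11.7 own x,y slope z -0.148 -0.138 az 18.1
out [ 0.203 -0.753  0.626] up [-0.979 -0.148  0.138]
```

>>> {"fn": "drive_tool", "kwargs": {
  "motion": [
    [-2,-28,23,0],
    [-2,-28,23,0],
    [-2,-28,23,0],
    [-2,-28,23,0],
    [-2,-28,23,0],
    [-2,-28,23,0],
    [0,0,0,0]
  ]
}}

```text
clock: 24.22
position: [946.3, 308.9, 338.4]
ee_rot: [-0.407, 0.46, 0.34, 0.712]
contact_force: [-0.3, -0.7, -4.0]
gripper_width: 13.0
```

```bash
python3 go.py; python3 o.py
```

```text
clk 24.2167 pos [946.3 308.9 338.4] toolx [ 0.346  0.109 -0.932] y [-0.858  0.438 -0.268] z [0.379 0.892 0.245] w 13.0 F [-0.3 -0.7 -4. ] tq [-0.38  1.27  0.01] q [ 0.5   1.03  1.41  0.07 -1.58 -0.92]
tilt 21.3 own x,y slope z -0.268 -0.245 az 17.5
out [ 0.363 -0.717  0.595] up [-0.932 -0.268  0.245]
```

>>> {"fn": "drive_tool", "kwargs": {
  "motion": [
    [7,-27,22,0],
    [7,-27,22,0],
    [7,-27,22,0],
    [7,-27,22,0],
    [7,-27,22,0],
    [7,-27,22,0],
    [7,-27,22,0],
    [0,0,0,0]
  ]
}}

```text
clock: 24.88
position: [1010.9, 315.0, 312.1]
ee_rot: [-0.417, 0.4, 0.316, 0.752]
contact_force: [0.3, 0.6, -4.3]
gripper_width: 13.0
```

```bash
python3 go.py; python3 o.py
```

```text
clk 24.8833 pos [1010.9  315.   312.1] toolx [ 0.48   0.142 -0.866] y [-0.809  0.453 -0.374] z [0.339 0.88  0.332] w 13.0 F [ 0.3  0.6 -4.3] tq [-0.55  1.74 -0.02] q [ 0.48  1.09  1.4   0.1  -1.37 -0.91]
tilt 30.0 own x,y slope z -0.374 -0.332 az 16.5
out [ 0.5   -0.666  0.554] up [-0.866 -0.374  0.332]
```

>>> {"fn": "drive_tool", "kwargs": {
  "motion": [
    [13,-25,21,0],
    [13,-25,21,0],
    [13,-25,21,0],
    [0,0,0,0],
    [0,0,0,0],
    [0,0,0,0],
    [0,0,0,0],
    [0,0,0,0]
  ]
}}

```text
clock: 25.55
position: [1038.0, 319.8, 302.5]
ee_rot: [-0.42, 0.372, 0.305, 0.77]
contact_force: [-0.1, -0.9, -3.3]
gripper_width: 13.2
```

```bash
python3 go.py 700 250 330; python3 o.py
```

```text
clk 25.55 pos [1038.   319.8  302.5] toolx [ 0.538  0.156 -0.828] y [-0.781  0.461 -0.42 ] z [0.316 0.873 0.37 ] w 13.2 F [-0.1 -0.9 -3.3] tq [-0.54  1.79 -0.01] q [ 0.48  1.11  1.41  0.11 -1.28 -0.91]
tool shift [-215.6  220.3 -157.6]
tilt 34.1 own x,y slope z -0.42 -0.37 az 16.2
out [ 0.56  -0.637  0.53 ] up [-0.828 -0.42   0.37 ]
```

34° of tilt with the corner slopes balanced. I'll ease back over the bench and look.

>>> {"fn": "drive_tool", "kwargs": {
  "motion": [
    [-3,3,-2,0],
    [-7,7,-5,0],
    [-11,11,-8,0],
    [-14,14,-10,0],
    [-14,14,-10,0],
    [-14,14,-10,0],
    [-14,14,-10,0],
    [-14,14,-10,0],
    [-14,14,-10,0],
    [-14,14,-10,0]
  ]
}}

```text
clock: 26.38
position: [852.9, 281.4, 319.7]
ee_rot: [-0.42, 0.372, 0.305, 0.77]
contact_force: [1.1, -0.2, -4.3]
gripper_width: 13.1
```

>>> {"fn": "drive_tool", "kwargs": {
  "motion": [
    [-14,14,-10,0],
    [-14,14,-10,0],
    [-14,14,-10,0],
    [-14,14,-10,0],
    [-14,14,-10,0],
    [-14,14,-10,0],
    [-10,10,-8,0],
    [-5,5,-4,0],
    [0,0,0,0],
    [0,0,0,0]
  ]
}}

```text
clock: 27.22
position: [701.3, 249.4, 333.5]
ee_rot: [-0.42, 0.371, 0.305, 0.77]
contact_force: [0.4, 0.4, -2.9]
gripper_width: 13.2
```

>>> {"fn": "drive_tool", "kwargs": {
  "motion": [
    [0,0,0,0],
    [0,0,0,0],
    [0,0,0,0],
    [0,0,0,0],
    [0,0,0,0],
    [0,0,0,0]
  ]
}}

```text
clock: 27.72
position: [701.3, 249.2, 331.5]
ee_rot: [-0.42, 0.373, 0.305, 0.769]
contact_force: [-0.2, -0.5, -4.2]
gripper_width: 12.7
```

```bash
python3 go.py; python3 o.py; python3 - <<'E'
from h import *
st=arm.read_state()
im={n:arm.get_image(n)[...,::-1] for n in("side","top","wrist")}
for n in im: cv2.imwrite(f"pics/{n}6.png",im[n])
M=R.from_quat(st["ee_rot"]).as_matrix(); B=np.c_[M[:,1],-M[:,2],-M[:,0]]  # caddy axes
O=st["position"]-19*M[:,0]-B@[0,0,103]
L=O+B@[106,71,4]; print("lip",L.round(0))
C=np.zeros((600,800,3),np.uint8); C[:360,:480]=cv2.resize(im["wrist"],(480,360))
for n,(x,y) in(("side",(480,0)),("top",(480,300))):
    u=proj(cam(n),L)[0].astype(int);print(n,u)
    x0,y0=max(u[0]-80,0),max(u[1]-75,0); c=cv2.resize(im[n][y0:y0+150,x0:x0+160],(320,300)); C[y:y+300,x:x+320]=c
cv2.imwrite("pics/c6.png",C)
E
```

```text
clk 27.7167 pos [701.3 249.2 331.5] toolx [ 0.537  0.156 -0.829] y [-0.782  0.461 -0.419] z [0.317 0.874 0.369] w 12.7 F [-0.2 -0.5 -4.2] tq [-0.56  1.82 -0.01] q [ 0.62  0.27 -0.15  0.33 -0.61 -1.28]
tilt 34.0 own x,y slope z -0.419 -0.369 az 16.2
out [ 0.559 -0.637  0.531] up [-0.829 -0.419  0.369]
lip [639. 248. 195.]
side [313 139]
top [211 192]
```

View pics/c6.png

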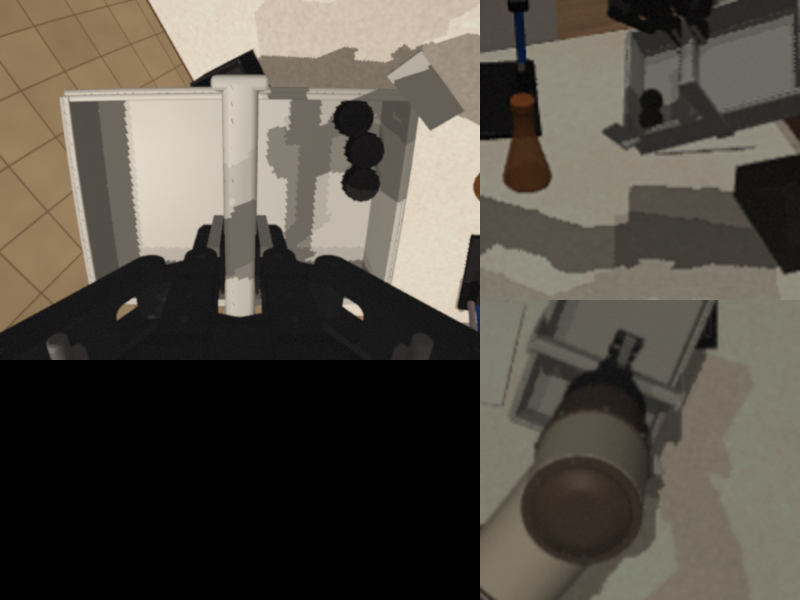

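The three caps sit in a row by the lip corner. I'll measure them in the caddy frame.

```bash
python3 - <<'E'
from h import *
st=arm.read_state(); W=cam("wrist",st)
M=R.from_quat(st["ee_rot"]).as_matrix(); B=np.c_[M[:,1],-M[:,2],-M[:,0]]
O=st["position"]-19*M[:,0]-B@[0,0,103]
c,Rc,e=W
def pt(uv,z):
    p=cv2.undistortPoints(np.float64([[uv]]),c["K"],c["distortion"])[0,0]; d=B.T@Rc@F@np.array([p[0],p[1],1]); q=B.T@(e-O); return q+d*(z-q[2])/d[2]
for uv in((353,118),(364,151),(361,184)):
    q=pt(np.array(uv)*4/3,18); print(q.round(0), "dist",np.linalg.norm(q-[106,71,18]).round(0))
print("rim check",pt(np.array((65,93))*4/3,45).round(0),"top bar",pt(np.array((240,76))*4/3,115).round(0))
print("corner px",(proj(W,O+B@[106,71,4])[0]*.75).round(0))
E
```

```text
[79. 54. 18.] dist 32.0
[89. 30. 18.] dist 44.0
[90.  6. 18.] dist 67.0
rim check [-107.   71.   45.] top bar [ -0.  75. 115.]
corner px [384.  93.]
```

```bash
python3 - <<'E'
from h import *
a=cv2.imread("pics/wrist6.png");b=arm.get_image("wrist")[...,::-1];s=arm.get_image("side")[...,::-1]
d=cv2.absdiff(a,b)[100:280,400:560].max(2); print("changed px",(d>30).sum())
cv2.imwrite("pics/s7.png",cv2.resize(s[310:400,300:380],None,fx=4,fy=4))
import glob
E
python3 go.py
```

```text
changed px 8
clk 27.9667 pos [701.  249.1 331.9] toolx [ 0.537  0.156 -0.829] y [-0.782  0.461 -0.42 ] z [0.317 0.874 0.369] w 12.9 F [ 0.2 -0.1 -3.5] tq [-0.57  1.8  -0.  ] q [ 0.62  0.27 -0.15  0.33 -0.61 -1.28]
```

View pics/s7.png

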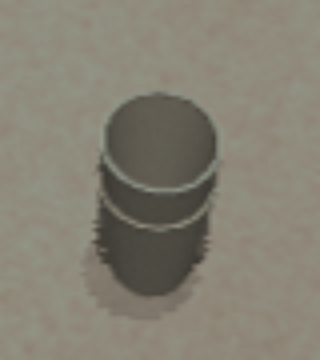

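The side crop shows the nested cups upright with concentric rims: upper rim centre (340.2,345.5). I'll check that numerically, then hand in.

```bash
python3 - <<'E'
from h import *
S=cam("side")
for z in(108,111,114,117): print(z,proj(S,(515.3,-264,z))[0].round(1))
arm.job_done()
E
```

```text
108 [339.2 345.3]
111 [339.2 344.3]
114 [339.3 343.4]
117 [339.4 342.5]
the job is handed in; nothing more can be done
```

I handed the job in at about 28 s, with the cup nested in the bench cup and the caddy still held, tilted and clear of the bench. The hand-in reports no verdict, so the checks below are the only evidence.

- **Cup:** I pressed it into the bench cup to about 9 N and let go. In the side view its rim is where a cup nested about 36 mm up should be, within roughly 2 mm.
- **Caddy:** It is gripped by the handle at 13 mm and tilted 34°, with the lip corner about 195 mm above the bench. The tool only turns about its own axis, so I made the tilt by pushing past the arm's outer reach. That leans the tool, and the lean stays.
- **Caps:** All three are inside, about 32, 44 and 67 mm from the lip corner against the 80 mm limit, give or take 4 mm. They were at rest: two pictures taken about 0.2 s apart showed no real change.

Two things did not go as hoped:

- **Undoing the first tilt:** An early test left the tool leaning 12°, and pushing at the inner reach limit did not undo it. I grasped the handle with that lean, and the bar came flush with the pads as it lifted.
- **Cap packing:** The caps lie in a row along the end wall rather than tightly packed. The furthest one has about 13 mm to spare.

I saw no contact with the bystanders but did not measure their positions at the end.

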